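# Snug the king-bolt nut of a bench bottle-capping press

## Task

The capping press has worked loose: put the small ring of the double-ended spanner fully down over its big nut and tighten it clockwise, lifting the spanner and reseating it a flat back each time the press's side webs end the swing, until the nut is down and snug at about 1.5 Nm (at least 1, never over 2). Then take the spanner off and lay it flat on the bench without dropping it. Turn the nut only with the spanner, do not force it against the webs, and leave the bottles and the jigger where they stand.

Things in the scene. Friction and masses are not known exactly. Their poses are not given: they have to be found in the camera images.
- spanner_mid (a point): Double-ended cranked ring spanner, plain steel, 0.4-0.6 kg, lying on its two rings. This point: middle of its shaft, 36 mm above the rings' underside. x points along the shaft to the small ring (centre 105 mm off, 53 mm outside dia); big ring 105 mm the other way (65 mm). Rings 18 mm high. Shaft 16 wide, 14 high, straight for 128 mm; rings sit 25 mm lower on cranked necks.
- ring36 (a point): Centre of the spanner's small ring at its underside. Six-point hexagon hole right through, 38.4 mm across flats, bevelled mouth; two of its flats face along the spanner's x. It slips over the nut when the spanner's x lies within about 0.1 rad of the nut's x or a multiple of 60 degrees from it. The big ring is too big and spins idle.
- nut: M24 hex nut, 36 mm across flats, 20 mm high, on an upright bolt whose end stands 6 mm above it. Origin on the axis at the nut's underside, on the washer, 16 mm above the bench; the ring is fully down with its underside here. z up; x square to a flat, turns with the nut. Runs freely (about 0.5 Nm), comes to a firm stop on its washer after 0.25 to 0.38 of a turn clockwise from above.
- bolt (a joint): Wind-up of the king bolt under the nut, rad, + clockwise. Stays 0 while the nut runs; once the nut is down it gives about 0.0075 at 1 Nm, 0.02 at 1.5 Nm, 0.033 at 2 Nm on the nut and springs back partly on release. Readings scatter by 0.01, so go by the felt torque: 1.5 Nm is 14 N at the shaft's middle, 105 mm from the axis.
- press: Bottle-capping press, grey casting with steel column, fixed. Origin on the king bolt's axis on the bench; x points to the column (axis 100 mm off, 350 mm tall), z up. Nut sits on a 12 mm thick foot, open to -x. Upright webs 10 mm thick: inner faces at y +-54 mm, from x -46 mm (68 mm high) to the column (80 mm); 46 mm high cross web at x 62 mm. They stop the seated shaft 0.75 rad either side of x.
- bottle_a: Amber bottle, blue band, black cap, 68 mm dia, 165 mm tall, standing; origin under its centre. Leave alone.
- bottle_b: A second bottle like it, on the other side of the press. Leave alone.
- jigger: Steel double-cone measuring jigger, 44 mm dia, 94 mm tall, standing; origin under its centre. Leave alone.

How it is judged:
On the way, in this order (a step that is already met when the one before it is completed fails the run):
1. the spanner's small ring is fully down over the nut (distance between ring36 and nut below 0.006 m), for 0.2 s.
2. the nut is down and snug: at least about 1 Nm on it, seen by the bolt's wind-up (value of joint bolt above 0.0075 rad), for 0.2 s.
At the end, for the whole second after the job is handed in: The nut is still snug (bolt wound up by more than 0.005 rad), and the spanner lies still and flat on the bench on its two rings (shaft's middle 36 mm high within 5 mm, small ring's underside under 5 mm, tilt under 0.08 rad) (value of joint bolt above 0.005 rad and height (world z) of spanner_mid between 0.031 and 0.041 m and height (world z) of ring36 below 0.005 m and angle between spanner_mid's own z axis and vertical below 0.08 rad and linear speed of spanner below 0.02 m/s); the robot touches nothing.
It fails at once if the nut is over-tightened (bolt wound up past 0.05 rad, about 2.7 Nm) (value of joint bolt above 0.05 rad).
It fails at once if the spanner is levered against one of the press's upright webs with over 25 N (contact force between spanner and press_c2 above 25 N or contact force between spanner and press_c3 above 25 N or contact force between spanner and press_c4 above 25 N).
It fails at once if the gripper itself presses on the nut (contact force between the fingers and nut above 2 N).
It fails at once if the spanner is let go in mid-air (contact force between the fingers and spanner below 0.05 N and height (world z) of spanner_mid above 0.085 m).
It fails at once if a bottle or the jigger is shifted by over 20 mm or tipped (distance of any of bottle_a, bottle_b, jigger from where it was at the start of the episode above 0.02 m or angle between any of bottle_a, bottle_b, jigger's own z axis and vertical above 0.3 rad).
It also fails if it takes over 72 s, if anything falls off the work surface, if the arm or the gripper's body presses on something with over 40 N, if the wrist force passes 120 N, or if a joint passes its speed limit or range.

## Robot

A 6-joint arm with a two-finger parallel gripper is mounted at the origin on the work surface. World frame = base frame: x ahead of the robot, y to its left, z up, the work surface at z = 0. Lengths are in m, angles in rad, forces in N, time in s.
With the tool pointing down it reaches from about 0.425 to 0.95 m from the base axis. Payload 3.5 kg.
Tool frame: the origin (TCP) lies at the very end of the fingers, on their centre line; the grasp point (between the pads) lies 19 mm behind it (ctrl.grip_point_offset is the distance from the TCP to the grasp point, in m); z points along the fingers, y is the line along which they close (so a half turn about z gives the same grasp; the last joint's range is limited). The gripper opens to 85 mm and grips with 20 to 120 N. Pads are 22 mm wide; open, the fingers measure 114 mm over their backs; the gripper's body (76 mm by 85 mm) begins 54 mm behind the grasp point. The pads swing forward as they close: fully open they stand 13 mm farther back than shut.
Start: joints at [1.017, 0.286, 1.577, -0, 1.279, -0.15], TCP at [0.265, 0.621, 0.231] pointing down, gripper open.
Joint ranges: [-2.77, 2.77], [-0.9, 2.22], [0.21, 2.48], [-1.53, 4.67], [0.24, 2.81], [-2.84, 2.84]. Speed limits (rad/s): [2.79, 2.79, 3.14, 3.14, 3.14, 3.14].

## Interface

Orientations are given as a unit quaternion [x, y, z, w].
In Python, from plant import ctrl gives the robot as it stands. The module is installed in compiled form; this text tells all that it offers.
- The arm moves only by the shell command python3 -m pendant 'ROWS' [OPENING] [FORCE]. ROWS is JSON, a list of rows, each an object of numbers: "dx", "dy", "dz": the shift along the tool's x, y, z in cm; "twist": the turn about the tool's z in degrees. A call has 1 to 10 rows; each row is the pose to reach, as a shift and turn from the pose commanded when the call began, along the tool's axes at that moment; what a row does not reach only later rows make up. A row lasts 1/8 s, in which the tool goes at most 62.5 mm and 10.7 degrees, less where a joint would pass 70% of its speed; a pose out of reach is approached as far as the arm can. A call with a gripper value outside its range is refused whole. OPENING is the opening in per cent of the stroke, from 0 (shut) to 100 (fully open), set as the call begins (- or left out, the last holds). The fingers move at their own pace and stop on an object; FORCE is the grip in N (left out, the last holds). Time passes only in rows, so rows that repeat a pose let the fingers close. It gives the time, the measured TCP pose, the force, the opening and the grip force at its end, in the units of the state.
- ctrl.get_state(): the state, without advancing time (a new reading comes with each control period).
- ctrl.read_camera(name): name is "side" or "top" or "wrist"; returns a dict with "img" (400x640x3 uint8, red, green, blue), "depth" (400x640 float32, m along the optical axis (not along the pixel's ray), 0 where there is no reading), "camera_matrix" (3x3 intrinsics, pixels), "xyz" and "rotation" of the camera in the world; the wrist camera has in their place "tool_from_camera" (4x4, takes a point from camera to tool coordinates, whose origin is the TCP and whose axes are the flange's). Camera axes: x right, y up, looking along -z (the intrinsics and any distortion apply to the point x, -y, -z); pixel columns grow to the right and rows downward; lengths in m; the calibration is good to about 2 mm. A picture is of the moment at which its call begins: read the wrist's pose just before it.
- ctrl.sign_off(): hands the job in; it is judged then, once.
The state is a dict: "time": time; "qpos": joint angles; "dq": joint speeds; "joint_efforts": joint torques, N m; "eef_pos": TCP position; "tcp_rot": TCP orientation; "contact_force": force on the tool from outside, world axes, zero at the start; "wrist_torque": the same for the moment, N m; "opening": opening from 0.0 (shut) to 1.0 (fully open); "finger_force": force on a finger pad.
Only numpy, scipy, OpenCV 4.12 (cv2) and the standard library are available. Lean on these libraries where they do the work, as an engineer would, in place of code of your own. Each camera call takes 0.05 s, during which the arm holds its last target. There are 200 camera calls.

## Working session

There is one attempt and no reset: what is moved stays moved. The work goes in short steps, Python scripts to look and compute and a shell command to move; the robot and the scene stay as the last step left them, time stands still between calls to the robot, and variables do not carry over. Pictures are saved under pics/ and viewed, at most 10 in all, crops included, and the job is handed in when it is done.

```bash
mkdir -p pics
cat > h.py <<'E'
import numpy as np, cv2
from plant import ctrl
from scipy.spatial.transform import Rotation as R
def snap(n):
    s=ctrl.get_state(); c=ctrl.read_camera(n)
    if 'xyz' in c: T=np.eye(4); q=np.array(c['rotation']); T[:3,:3]=q if q.shape==(3,3) else R.from_quat(q).as_matrix(); T[:3,3]=c['xyz']
    else:
        W=np.eye(4); W[:3,:3]=R.from_quat(s['tcp_rot']).as_matrix(); W[:3,3]=s['eef_pos']; T=W@np.array(c['tool_from_camera'])
    return c,T
def cloud(c,T):
    K=np.array(c['camera_matrix']); d=c['depth']; v,u=np.mgrid[:400,:640]
    p=np.stack([(u-K[0,2])/K[0,0]*d,-(v-K[1,2])/K[1,1]*d,-d],-1)
    P=p@T[:3,:3].T+T[:3,3]; P[d==0]=np.nan; return P
def ray(c,T,u,v,z):
    K=np.array(c['camera_matrix']); r=T[:3,:3]@np.array([(u-K[0,2])/K[0,0],-(v-K[1,2])/K[1,1],-1]); return T[:3,3]+r*(z-T[2,3])/r[2]
E
python3 - <<'E'
from h import *
for n in ['top','side']:
    c,T=snap(n); cv2.imwrite(f'pics/{n}0.png',c['img'][:,:,::-1]); np.savez(f'{n}0.npz',P=cloud(c,T),K=c['camera_matrix'],T=T,img=c['img'])
    print(n,T.round(3).tolist(),[k for k in c], np.array(c['camera_matrix']).tolist())
s=ctrl.get_state();print(s)
E
```

```text
top [[0.029, 0.995, -0.098, 0.516], [-1.0, 0.03, 0.007, -0.009], [0.01, 0.098, 0.995, 1.079], [0.0, 0.0, 0.0, 1.0]] ['img', 'depth', 'camera_matrix', 'xyz', 'rotation'] [[414.10465891013735, 0.0, 319.43831538206064], [0.0, 414.10465891013735, 200.89422724325803], [0.0, 0.0, 1.0]]
side [[0.99, 0.071, -0.121, 0.464], [-0.14, 0.474, -0.869, -0.883], [-0.005, 0.877, 0.48, 0.552], [0.0, 0.0, 0.0, 1.0]] ['img', 'depth', 'camera_matrix', 'xyz', 'rotation'] [[386.00332854781954, 0.0, 327.52371385361516], [0.0, 386.00332854781954, 197.42535430660706], [0.0, 0.0, 1.0]]
{'time': 0.1, 'qpos': array([ 1.01699407e+00,  2.87133305e-01,  1.57804295e+00,  2.08001958e-05,
        1.27860248e+00, -1.50029504e-01]), 'dq': array([-0.00110814, -0.00396148, -0.00270497,  0.00212872,  0.00355855,
       -0.00053005]), 'joint_efforts': array([ 1.61351811e-03, -4.07294869e+01, -2.93700045e+01, -9.39592246e-05,
        3.43130887e-03,  4.72945459e-06]), 'eef_pos': array([0.26486908, 0.62021076, 0.23004132]), 'tcp_rot': array([ 2.00520579e-01,  9.79688881e-01, -1.02262061e-03, -3.86113499e-04]), 'contact_force': array([ 1.26608203, -0.19423738,  0.645532  ]), 'wrist_torque': array([-0.01805284, -0.00856112,  0.01875509]), 'finger_force': 0.0, 'opening': 1.001180312699788}
```

View pics/top0.png

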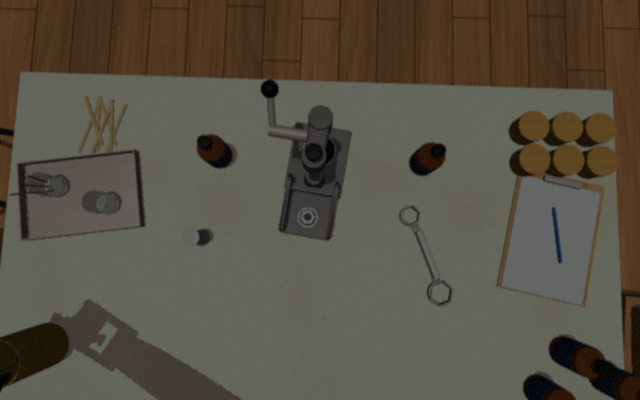

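The top view shows the nut near (308,217) on the press, and the spanner with its small ring at (409,215) and big ring at (439,292). The bottles are at (215,150) and (428,158), and the jigger is at (195,237). I'll enlarge the press and spanner area.

Run:
```python
from h import *
a=np.load('top0.npz');im=a['img'][70:320,180:460,::-1]
cv2.imwrite('pics/top_crop.png',cv2.resize(np.clip(im*1.8,0,255).astype(np.uint8),None,fx=2.4,fy=2.4,interpolation=cv2.INTER_CUBIC)[:600,:])
b=np.load('side0.npz');cv2.imwrite('pics/side_b.png',np.clip(b['img'][:,:,::-1]*1.6,0,255).astype(np.uint8))
P=a['P']
for n,(u,v) in dict(nut=(308,217),small=(409,215),big=(439,292),shaft=(425,252),ba=(207,142),bb=(437,150),jig=(192,237),col=(320,113),head=(314,153),knob=(270,88),lever=(290,131)).items(): print(n,P[v,u].round(3))
z=P[:,:,2]; 
# spanner pixels
m=np.zeros(z.shape,bool); m[200:312,392:460]=1
q=P[m&(z>0.008)]; print(len(q), q.min(0),q.max(0))
s=q[q[:,2]>0.03]; mu=s.mean(0); w,V=np.linalg.eigh(np.cov(s[:,:2].T)); d=V[:,1]; 
if d[0]<0:d=-d
t=(q[:,:2]-mu[:2])@d; print('shaft mean',mu,'yaw',np.degrees(np.arctan2(d[1],d[0])),'t range',t.min(),t.max(),'shaft t',((s[:,:2]-mu[:2])@d).min(),((s[:,:2]-mu[:2])@d).max())
```

```text
nut [0.577 0.011 0.045]
small [ 0.592 -0.251  0.002]
big [ 0.397 -0.33   0.001]
shaft [ 0.498 -0.283  0.043]
ba [0.732 0.241 0.162]
bb [ 0.729 -0.277  0.163]
jig [0.518 0.282 0.096]
col [ 0.758 -0.01   0.316]
head [ 0.673 -0.002  0.354]
knob [0.792 0.082 0.348]
lever [0.725 0.046 0.304]
855 [ 0.36612572 -0.36035032  0.00800031] [ 0.61723846 -0.22424596  0.05003336]
shaft mean [ 0.49575635 -0.28801896  0.04235025] yaw 21.801424394716165 t range -0.1379353639978778 0.12928530446407888 shaft t -0.06960197074066178 0.0686118201799073
```

View pics/top_crop.png

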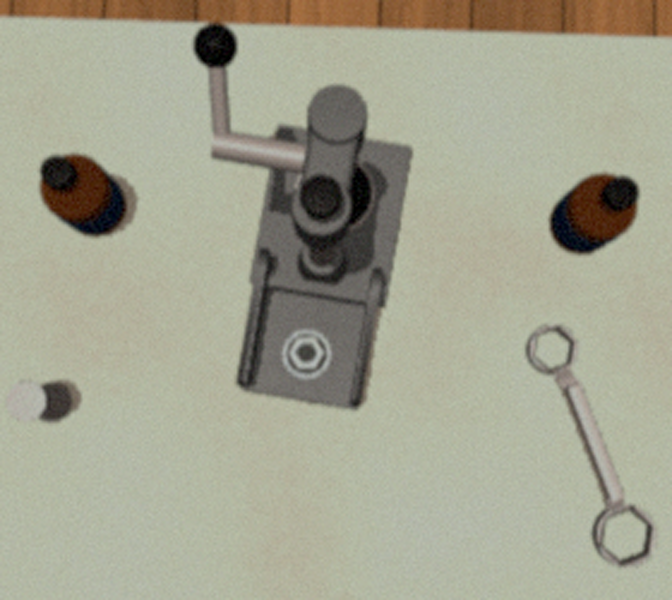

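View pics/side_b.png

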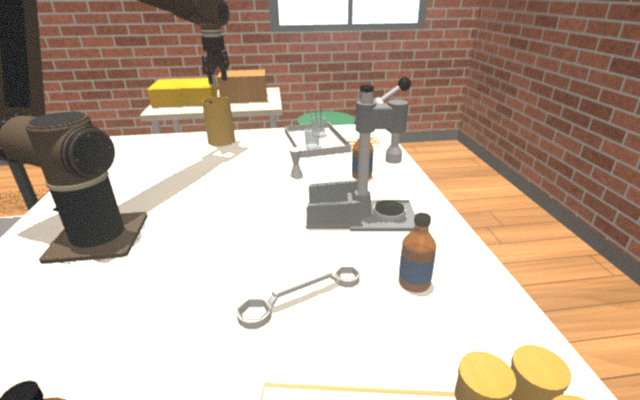

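Crop and side view: the press's open side faces the robot. The tall column top is at (314,153) in the top view, and the head and lever lie behind it, away from the nut. Now a move planner, plus the wrist camera offset.

```bash
cat >> h.py <<'E'
def pose():
    s=ctrl.get_state(); M=R.from_quat(s['tcp_rot']).as_matrix(); return s,np.array(s['eef_pos']),M,np.degrees(np.arctan2(M[1,0],M[0,0]))
def to(xyz,psi,frm=None):
    "shift (cm) and twist (deg) from commanded (or measured) pose to tcp xyz with tool-x yaw psi"
    s,p,M,y=pose()
    if frm is not None:
        p=np.array(frm[:3]); y=frm[3]; a=np.radians(y); M=np.array([[np.cos(a),np.sin(a),0],[np.sin(a),-np.cos(a),0],[0,0,-1]])
    d=M.T@(np.array(xyz)-p)*100; tw=-((psi-y+180)%360-180); return d.round(2).tolist(),round(tw,2)
E
python3 - <<'E'
from h import *
a=np.load('top0.npz');P=a['P'];z=P[...,2]
m=np.zeros(z.shape,bool); m[165:245,275:345]=1
q=P[m&(z>0.055)&(z<0.09)]
print(len(q),q.min(0),q.max(0))
q2=P[m&(z>0.03)&(z<0.055)]
n=q2[np.hypot(q2[:,0]-.577,q2[:,1]-.011)<.025];print('nut',n.mean(0),len(n))
c,T=snap('wrist');t=np.array(c['tool_from_camera']);print(t.round(3),np.array(c['camera_matrix']).round(1))
print(to([.45,.011,.25],21.8),pose()[3])
for sgn in(1,-1):
    w=q[(q[:,0]<.62)&(sgn*(q[:,1]-.008)>.03)]
    if len(w)>5:
        w0,V=np.linalg.eigh(np.cov(w[:,:2].T));d=V[:,1];print(sgn,len(w),w.mean(0),np.degrees(np.arctan(d[1]/d[0])))
E
```

```text
665 [ 0.52553801 -0.0622069   0.05501359] [0.68795823 0.08077998 0.08845923]
nut [0.57839423 0.01322888 0.03803359] 173
[[-0.     0.953  0.304  0.077]
 [ 1.    -0.     0.001 -0.   ]
 [ 0.001  0.304 -0.953 -0.143]
 [ 0.     0.     0.     1.   ]] [[282.6   0.  318.3]
 [  0.  282.6 201.2]
 [  0.    0.    1. ]]
([-40.96, -48.76, -1.9], np.float64(135.07)) 156.86620859534037
1 151 [0.58158617 0.0720895  0.07124584] -8.069467737867793
-1 169 [ 0.57221314 -0.04496971  0.07229613] -8.146327620163463
```

Run:
```python
from h import *
print(to([.49,.02,.22],-8))
```

```text
([-44.28, -46.36, 1.1], np.float64(164.87))
```

```bash
python3 -m pendant '[{"dx":-4,"dy":-4,"twist":10},{"dx":-8,"dy":-8,"twist":20},{"dx":-12,"dy":-12,"twist":30},{"dx":-16,"dy":-16,"twist":40},{"dx":-20,"dy":-20,"twist":50},{"dx":-24,"dy":-24,"twist":60},{"dx":-28,"dy":-28,"twist":70},{"dx":-32,"dy":-32,"twist":80},{"dx":-36,"dy":-36,"twist":90},{"dx":-38,"dy":-40,"twist":100}]'
python3 - <<'E'
from h import *
s,p,M,y=pose();print(p,y,s['qpos'].round(2),to([.49,.02,.22],-8))
E
```

```text
[0.26489856 0.62028757 0.2302366 ] 156.86620859534037 [ 1.02  0.29  1.58  0.    1.28 -0.15] ([-44.28, -46.36, 1.1], np.float64(164.87))$[0]: bad value
```

```bash
python3 -m pendant '[{"dx":-4,"dy":-4,"dz":0,"twist":10},{"dx":-8,"dy":-8,"dz":0,"twist":20},{"dx":-12,"dy":-12,"dz":0,"twist":30},{"dx":-16,"dy":-16,"dz":0,"twist":40},{"dx":-20,"dy":-20,"dz":0,"twist":50},{"dx":-24,"dy":-24,"dz":0,"twist":60},{"dx":-28,"dy":-28,"dz":0,"twist":70},{"dx":-32,"dy":-32,"dz":0,"twist":80},{"dx":-36,"dy":-36,"dz":0,"twist":90},{"dx":-38,"dy":-40,"dz":0,"twist":100}]'
python3 - <<'E'
from h import *
s,p,M,y=pose();print(p,y,s['qpos'].round(2),to([.49,.02,.22],-8))
E
```

```text
time: 1.4
eef_pos: [0.458, 0.1015, 0.2312]
tcp_rot: [0.881, 0.473, 0.0, 0.0]
contact_force: [0.1, 0.1, -1.0]
opening: 1.005
finger_force: 0.0
[0.45802134 0.10145283 0.23123074] 56.46816089808228 [ 0.   -0.18  2.07 -0.    1.26  0.59] ([-5.02, 7.16, 1.12], np.float64(64.47))
```

```bash
python3 -m pendant '[{"dx":-0.8,"dy":1.2,"dz":0.2,"twist":10},{"dx":-1.6,"dy":2.4,"dz":0.4,"twist":20},{"dx":-2.4,"dy":3.6,"dz":0.6,"twist":30},{"dx":-3.2,"dy":4.8,"dz":0.8,"twist":40},{"dx":-4,"dy":6,"dz":1,"twist":50},{"dx":-4.5,"dy":7,"dz":1.1,"twist":60},{"dx":-5,"dy":7.2,"dz":1.1,"twist":64.5},{"dx":-5,"dy":7.2,"dz":1.1,"twist":64.5}]'
python3 - <<'E'
from h import *
s,p,M,y=pose();print(p,y,s['qpos'].round(2))
c,T=snap('wrist');np.savez('w1.npz',P=cloud(c,T),K=c['camera_matrix'],T=T,img=c['img'])
K=np.array(c['camera_matrix']);x=np.linalg.inv(T)@np.array([.578,.012,.036,1]);u=K[0,2]+K[0,0]*x[0]/-x[2];v=K[1,2]-K[1,1]*x[1]/-x[2];print(u,v)
u0,v0=max(0,int(u-75)),max(0,int(v-60));print(u0,v0)
im=c['img'][v0:v0+120,u0:u0+150,::-1];cv2.imwrite('pics/w1.png',np.clip(cv2.resize(im,None,fx=5,fy=5,interpolation=cv2.INTER_CUBIC)*1.4,0,255).astype(np.uint8))
E
```

```text
time: 2.4
eef_pos: [0.4902, 0.0221, 0.22]
tcp_rot: [0.998, -0.066, -0.0, -0.0]
contact_force: [-0.1, 0.6, 0.0]
opening: 1.003
finger_force: 0.0
[0.49019408 0.02212566 0.21997186] -7.618265088856966 [-0.16 -0.12  2.03  0.    1.23  1.54]
316.10126057381365 101.35882574709397
241 41
```

View pics/w1.png

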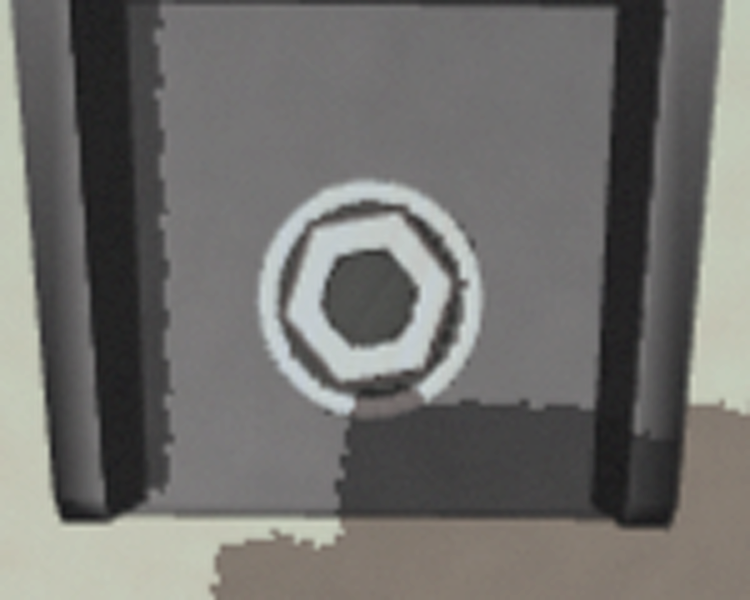

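The wrist crop shows the nut's top hexagon with corners at about (405,212), (452,282), (423,372), (340,382), (286,305) and (315,222). The washer and webs surround it.

Run:
```python
from h import *
a=np.load('w1.npz');c={'camera_matrix':a['K']};T=a['T']
pts=[(405,212),(452,282),(423,372),(340,382),(286,305),(315,222)]
X=np.array([ray(c,T,241+(u+.5)/5-.5,41+(v+.5)/5-.5,.036) for u,v in pts]);ce=X[:,:2].mean(0);d=X[:,:2]-ce
print('centre',ce,'r',np.hypot(*d.T).round(4)); an=np.degrees(np.arctan2(d[:,1],d[:,0]));print((an%60).round(1))
print('flat normal mod60',((np.degrees(np.angle(np.exp(6j*np.radians(an)).mean()))/6)+30)%60)
P=a['P'];u,v=241+365//5,41+297//5;print(P[v-3:v+3,u-3:u+3].reshape(-1,3).mean(0))
w=[(310,410),(262,292),(370,180),(482,292)]
# web front ends, top inner corners
for (u,v,z) in [(62,520,.068),(672,525,.068),(112,515,.068),(620,518,.068)]: print(ray(c,T,241+u/5,41+v/5,z))
print(to([.4955,-.2883,.15],21.8))
```

```text
centre [0.57965303 0.01338428] r [0.0187 0.018  0.0195 0.0191 0.0185 0.0192]
[28.6 32.  28.9 31.6 27.7 30.3]
flat normal mod60 59.845860049461834
[0.58003545 0.0144796  0.04247889]
[0.54362166 0.08168604 0.068     ]
[ 0.52590901 -0.04289537  0.068     ]
[0.54325305 0.07127426 0.068     ]
[ 0.52875669 -0.0323745   0.068     ]
([4.62, 30.72, 7.0], np.float64(-29.38))
```

```bash
python3 -m pendant '[{"dx":0.8,"dy":5.2,"dz":0.2,"twist":-5},{"dx":1.6,"dy":10.4,"dz":0.6,"twist":-10},{"dx":2.4,"dy":15.6,"dz":2,"twist":-15},{"dx":3.2,"dy":20.8,"dz":3.5,"twist":-20},{"dx":4,"dy":26,"dz":5,"twist":-25},{"dx":4.6,"dy":30.7,"dz":7,"twist":-29.4},{"dx":4.6,"dy":30.7,"dz":7,"twist":-29.4},{"dx":4.6,"dy":30.7,"dz":7,"twist":-29.4}]'
python3 - <<'E'
from h import *
s,p,M,y=pose();print(p,y,s['qpos'].round(2))
c,T=snap('wrist');P=cloud(c,T);np.savez('w2.npz',P=P,K=c['camera_matrix'],T=T,img=c['img'])
cv2.imwrite('pics/w2.png',c['img'][:,:,::-1])
z=P[...,2];q=P[(np.hypot(P[...,0]-.4955,P[...,1]+.2883)<.16)&(z>.007)&(z<.06)]
s=q[(q[:,2]>.038)];mu=s.mean(0)[:2];w,V=np.linalg.eigh(np.cov(s[:,:2].T));d=V[:,1]*np.sign(V[0,1]);n=np.array([-d[1],d[0]])
t=(q[:,:2]-mu)@d;b=(q[:,:2]-mu)@n
print(len(q),len(s),mu,np.degrees(np.arctan2(d[1],d[0])),t.min(),t.max(),np.percentile((s[:,:2]-mu)@d,[0,100]),np.percentile((s[:,:2]-mu)@n,[1,99]),s[:,2].mean())
for lo,hi in((.075,.2),(-.2,-.068)):
    k=(t>lo)&(t<hi)&(q[:,2]>.015);print('ring b',b[k].min(),b[k].max(),'t',t[k].min(),t[k].max())
E
```

```text
time: 3.45
eef_pos: [0.4952, -0.2875, 0.1502]
tcp_rot: [0.982, 0.189, -0.0, -0.0]
contact_force: [-0.4, 0.1, -0.3]
opening: 0.997
finger_force: 0.0
[ 0.49521245 -0.28745276  0.15020635] 21.76908006900499 [-0.7   0.14  1.9   0.    1.1   0.49]
5144 2231 [ 0.50031113 -0.28763577] 21.85771172987619 -0.14269404207857453 0.12518349186801336 [-0.06829963  0.05784136] [-0.00778121  0.00778181] 0.04337877234090041
ring b -0.02599853741509215 0.02653740817141117 t 0.07517446963343487 0.12518349186801336
ring b -0.03232634397630275 0.032261437543787984 t -0.14269404207857453 -0.06800149989684474
```

View pics/w2.png

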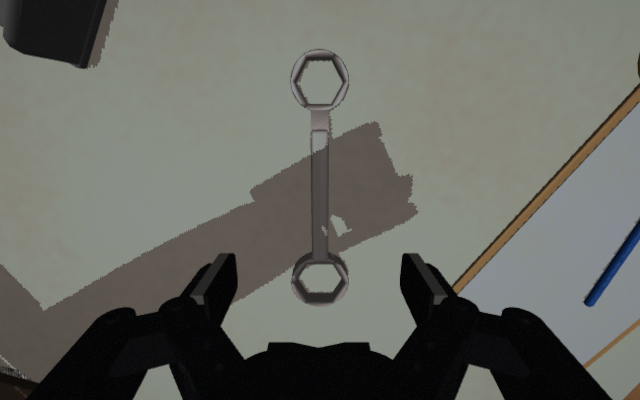

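The spanner lies straight up the wrist image: small ring at (320,80), shaft around x=320, big ring at (320,280), with the fingers on either side. Its middle comes out at (0.495,-0.2895), yaw 21.8°. Descending to grasp.

```bash
python3 -m pendant '[{"dx":-0.1,"dy":0.2,"dz":4,"twist":0},{"dx":-0.1,"dy":0.2,"dz":8,"twist":0},{"dx":-0.1,"dy":0.2,"dz":11,"twist":0},{"dx":-0.1,"dy":0.2,"dz":13.2,"twist":0},{"dx":-0.1,"dy":0.2,"dz":13.3,"twist":0}]'; python3 -m pendant '[{"dx":0,"dy":0,"dz":0,"twist":0},{"dx":0,"dy":0,"dz":0,"twist":0},{"dx":0,"dy":0,"dz":0,"twist":0},{"dx":0,"dy":0,"dz":0,"twist":0},{"dx":0,"dy":0,"dz":0,"twist":0},{"dx":0,"dy":0,"dz":0,"twist":0}]' 0 100
```

```text
time: 4.12
eef_pos: [0.4945, -0.2881, 0.0163]
tcp_rot: [0.982, 0.19, -0.001, -0.001]
contact_force: [-0.4, -0.2, -0.3]
opening: 0.996
finger_force: 0.0
time: 4.88
eef_pos: [0.4952, -0.2901, 0.0182]
tcp_rot: [0.982, 0.189, 0.0, -0.0]
contact_force: [-1.2, 3.0, 5.8]
opening: 0.166
finger_force: 98.5
```

```bash
python3 -m pendant '[{"dx":0,"dy":0,"dz":-1,"twist":0},{"dx":0,"dy":0,"dz":-3,"twist":0},{"dx":0,"dy":0,"dz":-7,"twist":0},{"dx":0,"dy":0,"dz":-11,"twist":0},{"dx":0,"dy":0,"dz":-13,"twist":0},{"dx":0,"dy":0,"dz":-13,"twist":0}]'
python3 - <<'E'
from h import *
s,p,M,y=pose();print(p,y,s['wrist_torque'])
print(to([.4747,.0134,.15],2))
E
```

```text
time: 5.62
eef_pos: [0.4958, -0.291, 0.1492]
tcp_rot: [0.982, 0.189, 0.001, 0.002]
contact_force: [0.0, 0.1, -5.9]
opening: 0.167
finger_force: 98.3
[ 0.49579972 -0.29097097  0.14924952] 21.7633059110004 [ 0.0226734  -0.05067636 -0.0025595 ]
([9.33, -29.05, -0.16], np.float64(19.76))
```

```bash
python3 -m pendant '[{"dx":1,"dy":-3,"dz":0,"twist":3},{"dx":2.5,"dy":-7.5,"dz":0,"twist":6},{"dx":4,"dy":-12.5,"dz":0,"twist":9},{"dx":5.6,"dy":-17.5,"dz":0,"twist":12},{"dx":7.2,"dy":-22.5,"dz":0,"twist":15},{"dx":8.5,"dy":-26.5,"dz":0,"twist":18},{"dx":9.2,"dy":-28.5,"dz":0,"twist":21},{"dx":9.3,"dy":-29.1,"dz":0,"twist":21.8},{"dx":9.3,"dy":-29.1,"dz":0,"twist":21.8},{"dx":9.3,"dy":-29.1,"dz":0,"twist":21.8}]'
cat > ring.py <<'E'
from h import *
import sys
s,p,M,y=pose();print(p,y,s['qpos'].round(2))
c,T=snap('wrist');P=cloud(c,T);np.savez(sys.argv[1]+'.npz',P=P,K=c['camera_matrix'],T=T,img=c['img'])
a=np.radians(y);d=np.array([np.cos(a),np.sin(a)]);n=np.array([-d[1],d[0]]);g=p+[0,0,.018]
q=P.reshape(-1,3);q=q[np.isfinite(q[:,0])];t=(q[:,:2]-g[:2])@d;b=(q[:,:2]-g[:2])@n
sh=(t>.02)&(t<.06)&(abs(b)<.012)&(abs(q[:,2]-g[2]-.007)<.006)
f=np.polyfit(t[sh],b[sh],1);fz=np.polyfit(t[sh],q[sh,2],1);print('shaft',sh.sum(),'yaw',y+np.degrees(np.arctan(f[0])),'b0',f[1],'pitch deg',np.degrees(fz[0]),'top z',fz[1])
r=(t>.078)&(t<.15)&(abs(b)<.04)&(q[:,2]>g[2]-.022)&(q[:,2]<g[2]-.012)
print('ring',r.sum(),'t',np.percentile(t[r],[.5,99.5]),'b',np.percentile(b[r],[.5,99.5]),'z',np.median(q[r,2]))
bc=np.percentile(b[r],[.5,99.5]).mean();tc=t[r].max()-.0265;print('ring centre',g[:2]+tc*d+bc*n,'tc',tc)
K=np.array(c['camera_matrix']);x=np.linalg.inv(T)@np.array([*(g[:2]+tc*d),g[2]-.018,1]);u=K[0,2]+K[0,0]*x[0]/-x[2];v=K[1,2]-K[1,1]*x[1]/-x[2]
u0,v0=max(0,int(u-75)),max(0,int(v-60));print('crop',u0,v0)
cv2.imwrite('pics/'+sys.argv[1]+'.png',np.clip(cv2.resize(c['img'][v0:v0+120,u0:u0+150,::-1],None,fx=5,fy=5,interpolation=cv2.INTER_CUBIC)*1.5,0,255).astype(np.uint8))
E
python3 ring.py w3
```

```text
time: 6.88
eef_pos: [0.4734, 0.0136, 0.1469]
tcp_rot: [1.0, -0.001, -0.0, 0.0]
contact_force: [-0.2, -0.8, -4.8]
opening: 0.167
finger_force: 98.6
[0.47338995 0.01362876 0.14686029] -0.07650475613249245 [-0.19 -0.08  2.13 -0.    1.08  1.39]
shaft 3074 yaw -0.16727420572413348 b0 -0.0009142784417459396 pitch deg -0.055048563097379925 top z 0.1720177638417083
ring 4232 t [0.07832144 0.1248381 ] b [-0.02659279  0.0246667 ] z 0.1471328662202961
ring centre [0.57201525 0.01253403] tc 0.09862667744103804
crop 241 5
```

View pics/w3.png

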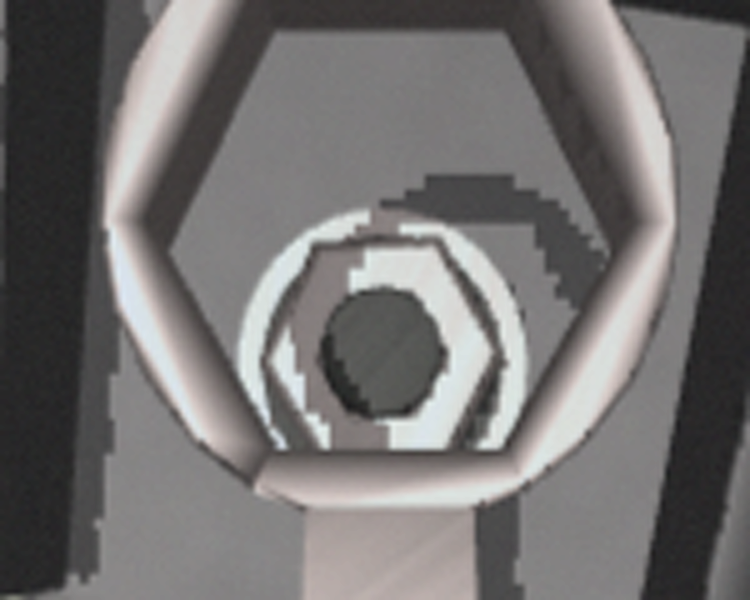

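Ring and nut hexagons look parallel. The ring's side corners are at about (110,222) and (670,222), and the nut's side corners are at (265,358) and (497,355). The far rim falls outside the image, so I'll use the corners instead.

Run:
```python
from h import *
a=np.load('w3.npz');c={'camera_matrix':a['K']};T=a['T']
f=lambda u,v,z:ray(c,T,241+(u+.5)/5-.5,5+(v+.5)/5-.5,z).round(4)
for u,v,z in[(108,222,.147),(672,222,.147),(140,222,.145),(640,222,.145),(170,247,.129),(608,247,.129),(265,358,.036),(497,355,.036),(315,243,.036),(437,240,.036)]:print(f(u,v,z))
P=a['P'];print(P[:6,319,:].round(3).tolist())
```

```text
[0.5789 0.038  0.147 ]
[ 0.5789 -0.0131  0.147 ]
[0.5793 0.0354 0.145 ]
[ 0.5792 -0.0105  0.145 ]
[0.5799 0.035  0.129 ]
[ 0.5799 -0.0099  0.129 ]
[0.5792 0.033  0.036 ]
[ 0.5796 -0.0053  0.036 ]
[0.5963 0.0244 0.036 ]
[0.5967 0.0047 0.036 ]
[[0.598, 0.012, 0.146], [0.598, 0.012, 0.146], [0.598, 0.012, 0.144], [0.597, 0.012, 0.145], [0.598, 0.012, 0.141], [0.598, 0.012, 0.14]]
```

```bash
python3 -m pendant '[{"dx":0,"dy":-0.1,"dz":2,"twist":0},{"dx":0,"dy":-0.1,"dz":5,"twist":0},{"dx":0,"dy":-0.1,"dz":7.5,"twist":0},{"dx":0,"dy":-0.1,"dz":8,"twist":0},{"dx":0,"dy":-0.1,"dz":8,"twist":0}]'
python3 - <<'E'
from h import *
s,p,M,y=pose();print(p,y);print('want',.5796-.1058,.0137+.0011)
c,T=snap('wrist');P=cloud(c,T);cv2.imwrite('pics/w4.png',np.clip(cv2.resize(c['img'][0:130,240:400,::-1],None,fx=4.6,fy=4.6,interpolation=cv2.INTER_CUBIC)*1.4,0,255).astype(np.uint8));np.savez('w4.npz',T=T,K=c['camera_matrix'])
E
```

```text
time: 7.55
eef_pos: [0.4739, 0.015, 0.0677]
tcp_rot: [1.0, -0.001, 0.0, 0.0]
contact_force: [0.1, -0.0, -6.3]
opening: 0.167
finger_force: 98.6
[0.47392026 0.01497628 0.0676887 ] -0.07258360476352978
want 0.4738 0.0148
```

View pics/w4.png

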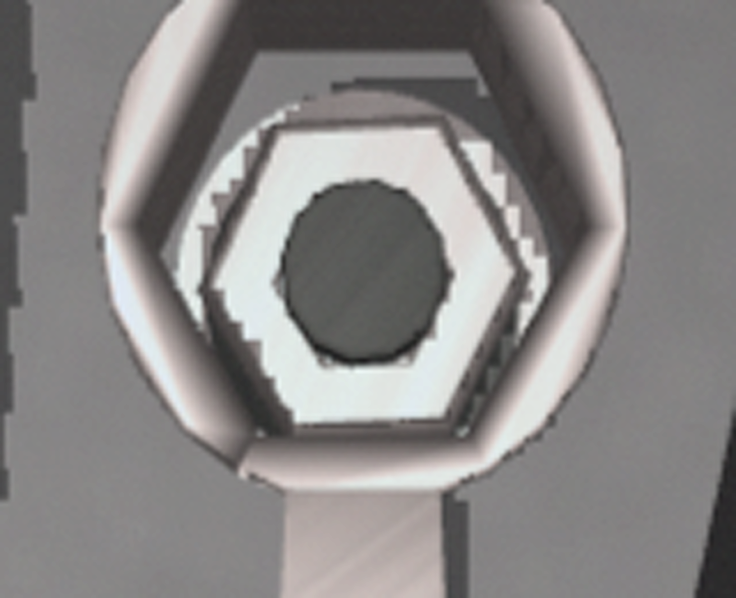

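Over the nut, the ring is centred: ring corners at (105,225) and (622,225), nut corners at (210,287) and (525,268). The nut sits about 3° counter-clockwise, so I'll turn the spanner 2.5° about the ring while descending.

```bash
python3 -m pendant '[{"dx":0,"dy":0.45,"dz":0.4,"twist":-2.5},{"dx":0,"dy":0.45,"dz":0.8,"twist":-2.5},{"dx":0,"dy":0.45,"dz":1.3,"twist":-2.5},{"dx":0,"dy":0.45,"dz":1.8,"twist":-2.5},{"dx":0,"dy":0.45,"dz":2.3,"twist":-2.5},{"dx":0,"dy":0.45,"dz":2.3,"twist":-2.5}]'
```

```text
time: 8.35
eef_pos: [0.4732, 0.0111, 0.0438]
tcp_rot: [1.0, 0.021, -0.0, -0.0]
contact_force: [1.1, 0.0, -5.6]
opening: 0.165
finger_force: 98.6
```

```bash
python3 -m pendant '[{"dx":0,"dy":0,"dz":0.4,"twist":0},{"dx":0,"dy":0,"dz":0.8,"twist":0},{"dx":0,"dy":0,"dz":1.0,"twist":0},{"dx":0,"dy":0,"dz":1.05,"twist":0},{"dx":0,"dy":0,"dz":1.1,"twist":0}]'
cat > tq.py <<'E'
from h import *
import sys
NUT=np.array([.5797,.0137])
def tq():
    s,p,M,y=pose();F=s['contact_force'];W=s['wrist_torque'];r=p[:2]-NUT
    t=-(r[0]*-F[1]-r[1]*-F[0])  # clockwise torque on nut from force -F applied by tool
    print('t',round(s['time'],2),'tcp',p.round(4),'yaw',round(y,2),'F',F.round(1),'W',W.round(3),'cw torque F',round(t,3),'Mz',round(W[2],3),'r',np.hypot(*r).round(4),'brg',np.degrees(np.arctan2(-r[1],-r[0])).round(2))
def arc(degs,r=.1058,lift=0):
    "rows (cm,deg) for turning clockwise about the nut by degs from the measured pose"
    s,p,M,y=pose();b=np.arctan2(*(NUT-p[:2])[::-1]);r=np.hypot(*(NUT-p[:2]))
    for g in degs:
        a=b-np.radians(g);q=NUT-r*np.array([np.cos(a),np.sin(a)]);d=M[:2,:2].T@(q-p[:2])*100;print(g,d.round(2))
if __name__=='__main__':
    for _ in range(3): tq()
    if len(sys.argv)>1: arc([float(x) for x in sys.argv[1:]])
E
python3 tq.py 3 6 10 15 20 25 30 35 40 45 50
```

```text
time: 8.98
eef_pos: [0.4736, 0.0109, 0.0334]
tcp_rot: [1.0, 0.022, 0.0, 0.0]
contact_force: [0.2, -0.3, -5.8]
opening: 0.167
finger_force: 98.6
t 8.97 tcp [0.4736 0.0109 0.0334] yaw 2.47 F [ 0.2 -0.3 -5.8] W [ 0.045 -0.073 -0.058] cw torque F 0.029 Mz -0.058 r 0.1061 brg 1.49
t 8.97 tcp [0.4736 0.0109 0.0334] yaw 2.47 F [ 0.2 -0.3 -5.8] W [ 0.045 -0.073 -0.058] cw torque F 0.029 Mz -0.058 r 0.1061 brg 1.49
t 8.97 tcp [0.4736 0.0109 0.0334] yaw 2.47 F [ 0.2 -0.3 -5.8] W [ 0.045 -0.073 -0.058] cw torque F 0.029 Mz -0.058 r 0.1061 brg 1.49
3.0 [ 0.02 -0.56]
6.0 [ 0.08 -1.11]
10.0 [ 0.19 -1.84]
15.0 [ 0.41 -2.74]
20.0 [ 0.7  -3.62]
25.0 [ 1.07 -4.47]
30.0 [ 1.51 -5.28]
35.0 [ 2.02 -6.05]
40.0 [ 2.6  -6.78]
45.0 [ 3.24 -7.45]
50.0 [ 3.93 -8.06]
```

```bash
python3 -m pendant '[{"dx":0.02,"dy":-0.56,"dz":0,"twist":3},{"dx":0.08,"dy":-1.11,"dz":0,"twist":6},{"dx":0.19,"dy":-1.84,"dz":0,"twist":10},{"dx":0.41,"dy":-2.74,"dz":0,"twist":15},{"dx":0.7,"dy":-3.62,"dz":0,"twist":20},{"dx":0.7,"dy":-3.62,"dz":0,"twist":20}]'; python3 tq.py 5 10 15 20 25 28 30
```

```text
time: 9.72
eef_pos: [0.4792, 0.047, 0.0335]
tcp_rot: [0.988, -0.152, 0.0, 0.001]
contact_force: [-1.6, -5.5, -4.5]
opening: 0.164
finger_force: 98.7
t 9.72 tcp [0.4792 0.047  0.0335] yaw -17.46 F [-1.6 -5.5 -4.5] W [-0.712 -0.001 -0.287] cw torque F 0.603 Mz -0.287 r 0.1059 brg -18.3
t 9.72 tcp [0.4792 0.047  0.0335] yaw -17.46 F [-1.6 -5.5 -4.5] W [-0.712 -0.001 -0.287] cw torque F 0.603 Mz -0.287 r 0.1059 brg -18.3
t 9.72 tcp [0.4792 0.047  0.0335] yaw -17.46 F [-1.6 -5.5 -4.5] W [-0.712 -0.001 -0.287] cw torque F 0.603 Mz -0.287 r 0.1059 brg -18.3
5.0 [ 0.05 -0.92]
10.0 [ 0.19 -1.84]
15.0 [ 0.4  -2.74]
20.0 [ 0.69 -3.61]
25.0 [ 1.06 -4.46]
28.0 [ 1.31 -4.95]
30.0 [ 1.5  -5.27]
```

```bash
python3 -m pendant '[{"dx":0.05,"dy":-0.92,"dz":0,"twist":5},{"dx":0.19,"dy":-1.84,"dz":0,"twist":10},{"dx":0.4,"dy":-2.74,"dz":0,"twist":15},{"dx":0.69,"dy":-3.61,"dz":0,"twist":20},{"dx":1.06,"dy":-4.46,"dz":0,"twist":25},{"dx":1.4,"dy":-5.1,"dz":0,"twist":29},{"dx":1.4,"dy":-5.1,"dz":0,"twist":29}]'; python3 tq.py  -- 2>/dev/null | head -1
python3 - <<'E'
from h import *
s,p,M,y=pose();print(s['qpos'].round(2))
E
```

```text
time: 10.6
eef_pos: [0.5071, 0.0913, 0.0332]
tcp_rot: [0.919, -0.394, -0.001, 0.001]
contact_force: [-1.8, -3.7, -2.8]
opening: 0.161
finger_force: 99.0
t 10.6 tcp [0.5071 0.0913 0.0332] yaw -46.44 F [-1.8 -3.7 -2.8] W [-0.817  0.229 -0.234] cw torque F 0.413 Mz -0.234 r 0.1063 brg -46.92
[-0.02  0.2   2.09 -0.    0.86  2.36]
```

Run:
```python
from tq import *
arc([-3,-7,-10,-20,-30,-40,-50,-60,-67])
```

```text
-3 [0.01 0.56]
-7 [0.07 1.3 ]
-10 [0.15 1.85]
-20 [0.61 3.64]
-30 [1.38 5.33]
-40 [2.43 6.85]
-50 [3.73 8.17]
-60 [5.24 9.25]
-67 [6.39 9.84]
```

```bash
python3 -m pendant '[{"dx":0.01,"dy":0.56,"dz":0,"twist":-3},{"dx":0.07,"dy":1.3,"dz":0,"twist":-7},{"dx":0.07,"dy":1.3,"dz":-1,"twist":-7},{"dx":0.07,"dy":1.3,"dz":-2.2,"twist":-7},{"dx":0.07,"dy":1.3,"dz":-3.4,"twist":-7},{"dx":0.61,"dy":3.64,"dz":-3.4,"twist":-20},{"dx":1.38,"dy":5.33,"dz":-3.4,"twist":-30},{"dx":2.43,"dy":6.85,"dz":-3.4,"twist":-40},{"dx":3.73,"dy":8.17,"dz":-3.4,"twist":-50},{"dx":5.24,"dy":9.25,"dz":-3.4,"twist":-60}]'; python3 -m pendant '[{"dx":0.3,"dy":1.25,"dz":0,"twist":-7},{"dx":0.3,"dy":1.25,"dz":0,"twist":-7},{"dx":0.3,"dy":1.25,"dz":0,"twist":-7}]'
python3 - <<'E'
from tq import *
tq()
psi=21;a=np.radians(psi-.55);print(to([*(NUT-.1058*np.array([np.cos(a),np.sin(a)])),.034],psi))
c,T=snap('wrist');P=cloud(c,T);cv2.imwrite('pics/w5.png',np.clip(cv2.resize(c['img'][0:130,240:400,::-1],None,fx=4.6,fy=4.6,interpolation=cv2.INTER_CUBIC)*1.4,0,255).astype(np.uint8));np.savez('w5.npz',T=T,K=c['camera_matrix'])
E
```

```text
time: 11.85
eef_pos: [0.4768, -0.0101, 0.0683]
tcp_rot: [0.993, 0.12, 0.001, -0.0]
contact_force: [-0.6, 0.3, -6.2]
opening: 0.165
finger_force: 98.9
time: 12.22
eef_pos: [0.4823, -0.0208, 0.0677]
tcp_rot: [0.984, 0.177, 0.0, -0.0]
contact_force: [-0.5, 1.0, -5.9]
opening: 0.164
finger_force: 98.9
t 12.22 tcp [ 0.4823 -0.0208  0.0677] yaw 20.37 F [-0.5  1.  -5.9] W [ 0.027 -0.014  0.05 ] cw torque F -0.114 Mz 0.05 r 0.1033 brg 19.48
([-0.25, 0.18, 3.37], np.float64(-0.63))
```

View pics/w5.png

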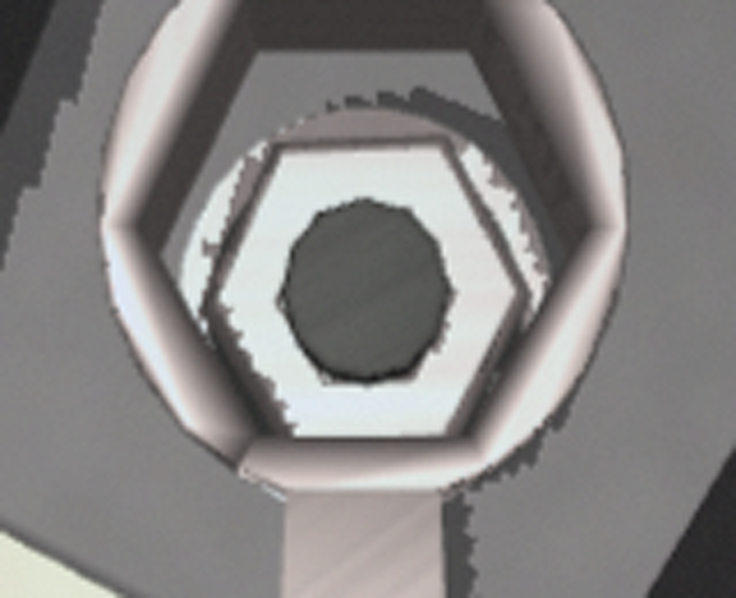

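The nut (corners at (212,300) and (525,293)) is within about 1° of the ring. A 2 mm pull-back is needed, then reseat.

```bash
python3 -m pendant '[{"dx":-0.25,"dy":0.2,"dz":0.3,"twist":-1},{"dx":-0.25,"dy":0.2,"dz":1,"twist":-1},{"dx":-0.25,"dy":0.2,"dz":1.8,"twist":-1},{"dx":-0.25,"dy":0.2,"dz":2.6,"twist":-1},{"dx":-0.25,"dy":0.2,"dz":3.3,"twist":-1},{"dx":-0.25,"dy":0.2,"dz":3.45,"twist":-1},{"dx":-0.25,"dy":0.2,"dz":3.45,"twist":-1}]'; python3 tq.py 5 10 15 20 25 30 35 40 45 50|sed -n '3,$p'
```

```text
time: 13.15
eef_pos: [0.4807, -0.024, 0.0327]
tcp_rot: [0.983, 0.186, -0.0, -0.0]
contact_force: [1.1, -0.4, -5.8]
opening: 0.166
finger_force: 98.8
t 13.15 tcp [ 0.4807 -0.024   0.0327] yaw 21.47 F [ 1.1 -0.4 -5.8] W [ 0.005 -0.03   0.024] cw torque F 0.083 Mz 0.024 r 0.1059 brg 20.85
5.0 [ 0.05 -0.92]
10.0 [ 0.18 -1.84]
15.0 [ 0.39 -2.74]
20.0 [ 0.68 -3.62]
25.0 [ 1.04 -4.47]
30.0 [ 1.48 -5.28]
35.0 [ 1.98 -6.06]
40.0 [ 2.55 -6.78]
45.0 [ 3.18 -7.46]
50.0 [ 3.87 -8.07]
```

```bash
python3 -m pendant '[{"dx":0.05,"dy":-0.92,"dz":0,"twist":5},{"dx":0.18,"dy":-1.84,"dz":0,"twist":10},{"dx":0.39,"dy":-2.74,"dz":0,"twist":15},{"dx":0.68,"dy":-3.62,"dz":0,"twist":20},{"dx":1.04,"dy":-4.47,"dz":0,"twist":25},{"dx":1.48,"dy":-5.28,"dz":0,"twist":30},{"dx":1.98,"dy":-6.06,"dz":0,"twist":35},{"dx":2.55,"dy":-6.78,"dz":0,"twist":40},{"dx":3.18,"dy":-7.46,"dz":0,"twist":45},{"dx":3.18,"dy":-7.46,"dz":0,"twist":45}]'; python3 tq.py 2 4 6 8 10 12 14 16 18 20 22 24|sed -n '3,$p'
```

```text
time: 14.4
eef_pos: [0.4829, 0.0569, 0.033]
tcp_rot: [0.979, -0.203, -0.0, 0.001]
contact_force: [-0.9, -1.9, -3.7]
opening: 0.164
finger_force: 99.0
t 14.4 tcp [0.4829 0.0569 0.033 ] yaw -23.45 F [-0.9 -1.9 -3.7] W [-0.356  0.091 -0.151] cw torque F 0.223 Mz -0.151 r 0.106 brg -24.04
2.0 [ 0.01 -0.37]
4.0 [ 0.03 -0.74]
6.0 [ 0.07 -1.11]
8.0 [ 0.12 -1.47]
10.0 [ 0.18 -1.84]
12.0 [ 0.25 -2.2 ]
14.0 [ 0.34 -2.56]
16.0 [ 0.44 -2.92]
18.0 [ 0.55 -3.27]
20.0 [ 0.68 -3.62]
22.0 [ 0.81 -3.96]
24.0 [ 0.96 -4.3 ]
```

```bash
python3 -m pendant '[{"dx":0.01,"dy":-0.37,"dz":0,"twist":2},{"dx":0.03,"dy":-0.74,"dz":0,"twist":4},{"dx":0.07,"dy":-1.11,"dz":0,"twist":6},{"dx":0.12,"dy":-1.47,"dz":0,"twist":8}]' ; python3 tq.py 1 2 3|sed -n '3,$p'
python3 -m pendant '[{"dx":0,"dy":-0.18,"dz":0,"twist":1},{"dx":0.01,"dy":-0.37,"dz":0,"twist":2}]' | grep -E "contact"; python3 tq.py |tail -1
python3 -m pendant '[{"dx":0,"dy":-0.18,"dz":0,"twist":1},{"dx":0.01,"dy":-0.37,"dz":0,"twist":2}]' | grep -E "contact"; python3 tq.py |tail -1
```

```text
time: 14.9
eef_pos: [0.4894, 0.0694, 0.0329]
tcp_rot: [0.963, -0.271, -0.001, 0.001]
contact_force: [-2.4, -3.0, -3.8]
opening: 0.164
finger_force: 99.2
t 14.9 tcp [0.4894 0.0694 0.0329] yaw -31.43 F [-2.4 -3.  -3.8] W [-0.511  0.268  0.159] cw torque F 0.409 Mz 0.159 r 0.1061 brg -31.66
1.0 [ 0.   -0.19]
2.0 [ 0.01 -0.37]
3.0 [ 0.02 -0.56]
contact_force: [-3.6, -3.3, -3.1]
t 15.15 tcp [0.4915 0.0728 0.0328] yaw -33.54 F [-3.6 -3.3 -3.1] W [-0.666  0.416  0.004] cw torque F 0.5 Mz 0.004 r 0.1061 brg -33.83
contact_force: [-3.9, -2.4, -3.1]
t 15.4 tcp [0.4937 0.076  0.0327] yaw -35.58 F [-3.9 -2.4 -3.1] W [-0.746  0.533 -0.008] cw torque F 0.451 Mz -0.008 r 0.1062 brg -35.94
```

```bash
cat > ok.py <<'E'
from tq import *
s,p,M,y=pose();F=s['contact_force'];r=p[:2]-NUT;t=r[0]*F[1]-r[1]*F[0]
print(round(y,2),'F torque',round(t,3),'Mz',round(s['wrist_torque'][2],3))
sys.exit(t>float(sys.argv[1]))
E
python3 -m pendant '[{"dx":0,"dy":-0.19,"dz":0,"twist":1}]' >/dev/null; python3 ok.py .8 && 
python3 -m pendant '[{"dx":0,"dy":-0.19,"dz":0,"twist":1}]' >/dev/null; python3 ok.py .8 && 
python3 -m pendant '[{"dx":0,"dy":-0.19,"dz":0,"twist":1}]' >/dev/null; python3 ok.py .8 && 
python3 -m pendant '[{"dx":0,"dy":-0.19,"dz":0,"twist":1}]' >/dev/null; python3 ok.py .8 && 
python3 -m pendant '[{"dx":0,"dy":-0.19,"dz":0,"twist":1}]' >/dev/null; python3 ok.py .8 && 
python3 -m pendant '[{"dx":0,"dy":-0.19,"dz":0,"twist":1}]' >/dev/null; python3 ok.py .8 && 
python3 -m pendant '[{"dx":0,"dy":-0.19,"dz":0,"twist":1}]' >/dev/null; python3 ok.py .8 && 
python3 -m pendant '[{"dx":0,"dy":-0.19,"dz":0,"twist":1}]' >/dev/null; python3 ok.py .8 ; python3 tq.py|tail -1
```

```text
-36.58 F torque 0.493 Mz -0.084
-36.58 F torque 0.493 Mz -0.084
-36.58 F torque 0.493 Mz -0.084
-36.58 F torque 0.493 Mz -0.084
-36.58 F torque 0.493 Mz -0.084
-36.58 F torque 0.493 Mz -0.084
-36.58 F torque 0.493 Mz -0.084
-36.58 F torque 0.493 Mz -0.084
t 15.53 tcp [0.4948 0.0775 0.0327] yaw -36.58 F [-3.1 -3.5 -3.8] W [-0.832  0.526 -0.084] cw torque F 0.493 Mz -0.084 r 0.1062 brg -36.94False
False
False
False
False
False
False
False
```

```bash
sed -i 's/sys.exit(t/sys.exit(int(t/;s/\[1\]))$/[1])))/' ok.py; tail -1 ok.py
python3 ok.py .8 && 
python3 -m pendant '[{"dx":0,"dy":-0.19,"dz":0,"twist":1}]' >/dev/null && python3 ok.py .8 && 
python3 -m pendant '[{"dx":0,"dy":-0.19,"dz":0,"twist":1}]' >/dev/null && python3 ok.py .8 && 
python3 -m pendant '[{"dx":0,"dy":-0.19,"dz":0,"twist":1}]' >/dev/null && python3 ok.py .8 && 
python3 -m pendant '[{"dx":0,"dy":-0.19,"dz":0,"twist":1}]' >/dev/null && python3 ok.py .8 && 
python3 -m pendant '[{"dx":0,"dy":-0.19,"dz":0,"twist":1}]' >/dev/null && python3 ok.py .8 && 
python3 -m pendant '[{"dx":0,"dy":-0.19,"dz":0,"twist":1}]' >/dev/null && python3 ok.py .8 && 
python3 -m pendant '[{"dx":0,"dy":-0.19,"dz":0,"twist":1}]' >/dev/null && python3 ok.py .8 && 
python3 -m pendant '[{"dx":0,"dy":-0.19,"dz":0,"twist":1}]' >/dev/null && python3 ok.py .8 &&
python3 -m pendant '[{"dx":0,"dy":-0.19,"dz":0,"twist":1}]' >/dev/null && python3 ok.py .8 ; python3 tq.py|tail -1
```

```text
sys.exit(int(t>float(sys.argv[1])))
-36.58 F torque 0.493 Mz -0.084
-37.58 F torque 0.533 Mz -0.024
-38.58 F torque 0.623 Mz -0.062
-39.59 F torque 0.587 Mz -0.061
-40.59 F torque 0.541 Mz -0.081
-41.59 F torque 0.696 Mz -0.093
-42.59 F torque 0.674 Mz -0.137
-43.6 F torque 0.657 Mz -0.151
-44.6 F torque 0.585 Mz -0.124
-45.59 F torque 0.592 Mz -0.194
t 16.65 tcp [0.5059 0.0902 0.0326] yaw -45.59 F [-3.7 -4.2 -3.8] W [-1.095  0.565 -0.194] cw torque F 0.592 Mz -0.194 r 0.1063 brg -46.0
```

Run:
```python
from tq import *
arc([-3,-7,-17,-27,-37,-47,-57,-67])
```

```text
-3 [0.01 0.56]
-7 [0.07 1.3 ]
-17 [0.44 3.11]
-27 [1.12 4.83]
-37 [2.1  6.41]
-47 [3.33 7.8 ]
-57 [4.78 8.95]
-67 [6.41 9.83]
```

```bash
python3 -m pendant '[{"dx":0.01,"dy":0.56,"dz":0,"twist":-3},{"dx":0.07,"dy":1.3,"dz":0,"twist":-7},{"dx":0.07,"dy":1.3,"dz":-1,"twist":-7},{"dx":0.07,"dy":1.3,"dz":-2.2,"twist":-7},{"dx":0.07,"dy":1.3,"dz":-3.4,"twist":-7},{"dx":0.44,"dy":3.11,"dz":-3.4,"twist":-17},{"dx":1.12,"dy":4.83,"dz":-3.4,"twist":-27},{"dx":2.1,"dy":6.41,"dz":-3.4,"twist":-37},{"dx":3.33,"dy":7.8,"dz":-3.4,"twist":-47},{"dx":4.78,"dy":8.95,"dz":-3.4,"twist":-57}]'|head -2;  python3 -m pendant '[{"dx":-0.12,"dy":1.85,"dz":0,"twist":-10},{"dx":-0.12,"dy":1.85,"dz":0,"twist":-10},{"dx":-0.12,"dy":1.85,"dz":0,"twist":-10}]';python3 - <<'E'
from tq import *
tq()
psi=22;a=np.radians(psi-.6);print(to([*(NUT-.1059*np.array([np.cos(a),np.sin(a)])),.033],psi))
E
```

```text
time: 17.9
eef_pos: [0.4764, -0.0063, 0.0679]
time: 18.27
eef_pos: [0.4787, -0.024, 0.0673]
tcp_rot: [0.983, 0.185, 0.0, -0.0]
contact_force: [-0.2, 0.7, -5.5]
opening: 0.164
finger_force: 98.9
t 18.27 tcp [ 0.4787 -0.024   0.0673] yaw 21.33 F [-0.2  0.7 -5.5] W [-0.019 -0.048  0.006] cw torque F -0.073 Mz 0.006 r 0.1078 brg 20.44
([0.19, 0.18, 3.43], np.float64(-0.67))
```

```bash
python3 -m pendant '[{"dx":0.2,"dy":0.2,"dz":0.3,"twist":-0.7},{"dx":0.2,"dy":0.2,"dz":1,"twist":-0.7},{"dx":0.2,"dy":0.2,"dz":1.8,"twist":-0.7},{"dx":0.2,"dy":0.2,"dz":2.6,"twist":-0.7},{"dx":0.2,"dy":0.2,"dz":3.3,"twist":-0.7},{"dx":0.2,"dy":0.2,"dz":3.4,"twist":-0.7},{"dx":0.2,"dy":0.2,"dz":3.4,"twist":-0.7}]'; python3 tq.py 1 2 4 6 8|sed -n '3,$p'
```

```text
time: 19.15
eef_pos: [0.4811, -0.0256, 0.0328]
tcp_rot: [0.981, 0.192, -0.0, -0.0]
contact_force: [1.0, 0.2, -5.8]
opening: 0.163
finger_force: 98.8
t 19.15 tcp [ 0.4811 -0.0256  0.0328] yaw 22.17 F [ 1.   0.2 -5.8] W [ 0.125 -0.19   0.015] cw torque F 0.023 Mz 0.015 r 0.1061 brg 21.74
1.0 [ 0.   -0.19]
2.0 [ 0.01 -0.37]
4.0 [ 0.03 -0.74]
6.0 [ 0.07 -1.11]
8.0 [ 0.11 -1.48]
```

Seated. Take up the 6° of play, then step 1° at a time with a torque guard.

```bash
python3 -m pendant '[{"dx":0.01,"dy":-0.37,"dz":0,"twist":2},{"dx":0.03,"dy":-0.74,"dz":0,"twist":4},{"dx":0.07,"dy":-1.11,"dz":0,"twist":6}]' >/dev/null && python3 ok.py .8 &&
for i in 1; do
python3 -m pendant '[{"dx":0,"dy":-0.19,"dz":0,"twist":1}]' >/dev/null && python3 ok.py .8 && 
python3 -m pendant '[{"dx":0,"dy":-0.19,"dz":0,"twist":1}]' >/dev/null && python3 ok.py .8 && 
python3 -m pendant '[{"dx":0,"dy":-0.19,"dz":0,"twist":1}]' >/dev/null && python3 ok.py .8 && 
python3 -m pendant '[{"dx":0,"dy":-0.19,"dz":0,"twist":1}]' >/dev/null && python3 ok.py .8 && 
python3 -m pendant '[{"dx":0,"dy":-0.19,"dz":0,"twist":1}]' >/dev/null && python3 ok.py .8 && 
python3 -m pendant '[{"dx":0,"dy":-0.19,"dz":0,"twist":1}]' >/dev/null && python3 ok.py .8 && 
python3 -m pendant '[{"dx":0,"dy":-0.19,"dz":0,"twist":1}]' >/dev/null && python3 ok.py .8 && 
python3 -m pendant '[{"dx":0,"dy":-0.19,"dz":0,"twist":1}]' >/dev/null && python3 ok.py .8 &&
python3 -m pendant '[{"dx":0,"dy":-0.19,"dz":0,"twist":1}]' >/dev/null && python3 ok.py .8 &&
python3 -m pendant '[{"dx":0,"dy":-0.19,"dz":0,"twist":1}]' >/dev/null && python3 ok.py .8 &&
python3 -m pendant '[{"dx":0,"dy":-0.19,"dz":0,"twist":1}]' >/dev/null && python3 ok.py .8 &&
python3 -m pendant '[{"dx":0,"dy":-0.19,"dz":0,"twist":1}]' >/dev/null && python3 ok.py .8; done; python3 tq.py|tail -1
```

```text
16.13 F torque -0.148 Mz 0.145
15.16 F torque -0.096 Mz 0.14
14.19 F torque 0.008 Mz 0.346
13.19 F torque 0.066 Mz 0.435
12.13 F torque 0.124 Mz 0.331
11.11 F torque 0.191 Mz 0.271
10.1 F torque 0.171 Mz 0.313
9.11 F torque 0.109 Mz 0.319
8.11 F torque 0.336 Mz 0.291
7.11 F torque 0.173 Mz 0.235
6.1 F torque 0.258 Mz 0.332
5.1 F torque 0.191 Mz 0.3
4.1 F torque 0.232 Mz 0.242
t 21.02 tcp [0.4743 0.0067 0.0333] yaw 4.1 F [ 5.8 -1.8 -6.5] W [-0.327 -0.899  0.242] cw torque F 0.232 Mz 0.242 r 0.1056 brg 3.81
```

```bash
sed -i "s/;t=r\[0\]/;W=s['wrist_torque'];t=W[2]+r[0]/;s/F torque/sum torque/" ok.py
python3 -m pendant '[{"dx":0.06,"dy":-0.19,"dz":0,"twist":1}]' >/dev/null && python3 ok.py .8 && 
python3 -m pendant '[{"dx":0,"dy":-0.19,"dz":0,"twist":1}]' >/dev/null && python3 ok.py .8 && 
python3 -m pendant '[{"dx":0,"dy":-0.19,"dz":0,"twist":1}]' >/dev/null && python3 ok.py .8 && 
python3 -m pendant '[{"dx":0,"dy":-0.19,"dz":0,"twist":1}]' >/dev/null && python3 ok.py .8 && 
python3 -m pendant '[{"dx":0,"dy":-0.19,"dz":0,"twist":1}]' >/dev/null && python3 ok.py .8 && 
python3 -m pendant '[{"dx":0,"dy":-0.19,"dz":0,"twist":1}]' >/dev/null && python3 ok.py .8 && 
python3 -m pendant '[{"dx":0,"dy":-0.19,"dz":0,"twist":1}]' >/dev/null && python3 ok.py .8 && 
python3 -m pendant '[{"dx":0,"dy":-0.19,"dz":0,"twist":1}]' >/dev/null && python3 ok.py .8 &&
python3 -m pendant '[{"dx":0,"dy":-0.19,"dz":0,"twist":1}]' >/dev/null && python3 ok.py .8 &&
python3 -m pendant '[{"dx":0,"dy":-0.19,"dz":0,"twist":1}]' >/dev/null && python3 ok.py .8 &&
python3 -m pendant '[{"dx":0,"dy":-0.19,"dz":0,"twist":1}]' >/dev/null && python3 ok.py .8 &&
python3 -m pendant '[{"dx":0,"dy":-0.19,"dz":0,"twist":1}]' >/dev/null && python3 ok.py .8 &&
python3 -m pendant '[{"dx":0,"dy":-0.19,"dz":0,"twist":1}]' >/dev/null && python3 ok.py .8; python3 tq.py|tail -1
```

```text
3.1 sum torque 0.426 Mz 0.153
2.09 sum torque 0.617 Mz 0.215
1.08 sum torque 0.588 Mz 0.1
0.08 sum torque 0.5 Mz 0.117
-0.92 sum torque 0.457 Mz 0.083
-1.93 sum torque 0.64 Mz 0.083
-2.93 sum torque 0.467 Mz 0.066
-3.93 sum torque 0.505 Mz 0.036
-4.93 sum torque 0.59 Mz 0.03
-5.93 sum torque 0.474 Mz 0.008
-6.93 sum torque 0.516 Mz 0.057
-7.93 sum torque 0.468 Mz -0.016
-8.93 sum torque 0.492 Mz -0.03
t 22.65 tcp [0.4753 0.0312 0.0331] yaw -8.93 F [ 4.8 -5.8 -5.6] W [-0.967 -0.711 -0.03 ] cw torque F 0.522 Mz -0.03 r 0.1059 brg -9.5
```

```bash
python3 -m pendant '[{"dx":0.03,"dy":-0.19,"dz":0,"twist":1}]' >/dev/null && python3 ok.py .8 && 
python3 -m pendant '[{"dx":0,"dy":-0.19,"dz":0,"twist":1}]' >/dev/null && python3 ok.py .8 && 
python3 -m pendant '[{"dx":0,"dy":-0.19,"dz":0,"twist":1}]' >/dev/null && python3 ok.py .8 && 
python3 -m pendant '[{"dx":0,"dy":-0.19,"dz":0,"twist":1}]' >/dev/null && python3 ok.py .8 && 
python3 -m pendant '[{"dx":0,"dy":-0.19,"dz":0,"twist":1}]' >/dev/null && python3 ok.py .8 && 
python3 -m pendant '[{"dx":0,"dy":-0.19,"dz":0,"twist":1}]' >/dev/null && python3 ok.py .8 && 
python3 -m pendant '[{"dx":0,"dy":-0.19,"dz":0,"twist":1}]' >/dev/null && python3 ok.py .8 && 
python3 -m pendant '[{"dx":0,"dy":-0.19,"dz":0,"twist":1}]' >/dev/null && python3 ok.py .8 &&
python3 -m pendant '[{"dx":0,"dy":-0.19,"dz":0,"twist":1}]' >/dev/null && python3 ok.py .8 &&
python3 -m pendant '[{"dx":0,"dy":-0.19,"dz":0,"twist":1}]' >/dev/null && python3 ok.py .8 &&
python3 -m pendant '[{"dx":0,"dy":-0.19,"dz":0,"twist":1}]' >/dev/null && python3 ok.py .8 &&
python3 -m pendant '[{"dx":0,"dy":-0.19,"dz":0,"twist":1}]' >/dev/null && python3 ok.py .8 &&
python3 -m pendant '[{"dx":0,"dy":-0.19,"dz":0,"twist":1}]' >/dev/null && python3 ok.py .8 &&
python3 -m pendant '[{"dx":0,"dy":-0.19,"dz":0,"twist":1}]' >/dev/null && python3 ok.py .8; python3 tq.py|tail -1
```

```text
-9.93 sum torque 0.449 Mz -0.024
-10.93 sum torque 0.482 Mz 0.005
-11.93 sum torque 0.496 Mz 0.014
-12.93 sum torque 0.603 Mz -0.008
-13.93 sum torque 0.516 Mz -0.025
-14.93 sum torque 0.491 Mz 0.011
-15.93 sum torque 0.543 Mz -0.077
-16.93 sum torque 0.487 Mz -0.058
-17.9 sum torque 0.752 Mz -0.002
-18.84 sum torque 0.999 Mz 0.155
t 23.9 tcp [0.4796 0.0488 0.0329] yaw -18.84 F [ 3.2 -9.5 -5.1] W [-1.59  -0.582  0.155] cw torque F 0.845 Mz 0.155 r 0.1061 brg -19.3
```

The nut has come down on its washer. Now half-degree steps up to about 1.5 Nm.

```bash
python3 -m pendant '[{"dx":0,"dy":-0.1,"dz":0,"twist":0.5}]' >/dev/null && python3 ok.py 1.35 && 
python3 -m pendant '[{"dx":0,"dy":-0.1,"dz":0,"twist":0.5}]' >/dev/null && python3 ok.py 1.35 && 
python3 -m pendant '[{"dx":0,"dy":-0.1,"dz":0,"twist":0.5}]' >/dev/null && python3 ok.py 1.35 && 
python3 -m pendant '[{"dx":0,"dy":-0.1,"dz":0,"twist":0.5}]' >/dev/null && python3 ok.py 1.35; python3 tq.py|tail -1
```

```text
-19.29 sum torque 1.029 Mz 0.198
-19.77 sum torque 1.102 Mz 0.146
-20.24 sum torque 1.131 Mz 0.194
-20.72 sum torque 1.312 Mz 0.291
t 24.4 tcp [0.4806 0.0518 0.0328] yaw -20.72 F [  2.3 -11.2  -4.6] W [-1.997 -0.534  0.291] cw torque F 1.021 Mz 0.291 r 0.1062 brg -21.03
```

```bash
python3 -m pendant '[{"dx":0,"dy":-0.1,"dz":0,"twist":0.5}]' >/dev/null && python3 ok.py 1.42 && 
python3 -m pendant '[{"dx":0,"dy":-0.1,"dz":0,"twist":0.5}]' >/dev/null && python3 ok.py 1.42 &&
python3 -m pendant '[{"dx":0,"dy":-0.1,"dz":0,"twist":0.5}]' >/dev/null && python3 ok.py 1.42; python3 -m pendant '[{"dx":0,"dy":0,"dz":0,"twist":0},{"dx":0,"dy":0,"dz":0,"twist":0},{"dx":0,"dy":0,"dz":0,"twist":0}]' >/dev/null; python3 tq.py|tail -1
```

```text
-21.2 sum torque 1.586 Mz 0.322
t 24.9 tcp [0.4809 0.0526 0.0328] yaw -21.2 F [  2.5 -11.5  -4.1] W [-2.027 -0.461  0.326] cw torque F 1.041 Mz 0.326 r 0.1062 brg -21.47
```

```bash
python3 -m pendant '[{"dx":0,"dy":-0.1,"dz":0,"twist":0.4}]' >/dev/null; python3 ok.py 1.5;  python3 -m pendant '[{"dx":0,"dy":0,"dz":0,"twist":0}]' >/dev/null; python3 ok.py 1.5; python3 -m pendant '[{"dx":0,"dy":0,"dz":0,"twist":0}]' >/dev/null; python3 tq.py 0|tail -2
```

```text
-21.58 sum torque 1.661 Mz 0.318
-21.61 sum torque 1.319 Mz 0.226
t 25.27 tcp [0.4812 0.0534 0.0328] yaw -21.61 F [  2.2 -11.7  -4.8] W [-2.142 -0.458  0.209] cw torque F 1.069 Mz 0.209 r 0.1062 brg -21.93
0.0 [-0. -0.]
```

```bash
python3 -m pendant '[{"dx":0,"dy":-0.1,"dz":0,"twist":0.4}]' >/dev/null; python3 ok.py 1.5;  python3 -m pendant '[{"dx":0,"dy":0,"dz":0,"twist":0}]' >/dev/null; python3 ok.py 1.5; python3 -m pendant '[{"dx":0,"dy":0,"dz":0,"twist":0}]' >/dev/null;python3 ok.py 1.5; python3 -m pendant '[{"dx":0,"dy":0,"dz":0,"twist":0}]' >/dev/null; python3 tq.py 0|tail -2
```

```text
-21.96 sum torque 1.547 Mz 0.278
-21.96 sum torque 1.558 Mz 0.325
-21.96 sum torque 1.452 Mz 0.212
t 25.77 tcp [0.4814 0.0539 0.0327] yaw -21.97 F [  2.5 -13.6  -4.4] W [-2.328 -0.448  0.224] cw torque F 1.238 Mz 0.224 r 0.1062 brg -22.27
0.0 [0. 0.]
```

Run:
```python
from tq import *
arc([-3,-6,-8,-10.5])
```

```text
-3 [0.01 0.56]
-6 [0.05 1.11]
-8 [0.1  1.48]
-10.5 [0.17 1.94]
```

```bash
python3 -m pendant '[{"dx":0.01,"dy":0.56,"dz":0,"twist":-3},{"dx":0.05,"dy":1.11,"dz":0,"twist":-6},{"dx":0.1,"dy":1.48,"dz":0,"twist":-8},{"dx":0.17,"dy":1.94,"dz":0,"twist":-10.5},{"dx":0.17,"dy":1.94,"dz":0,"twist":-10.5}]' >/dev/null; python3 tq.py|tail -1; python3 ok.py 2
```

```text
t 26.4 tcp [0.4757 0.0378 0.0327] yaw -11.83 F [ 2.6 -4.5 -5. ] W [-0.844 -0.547 -0.394] cw torque F 0.405 Mz -0.394 r 0.1068 brg -13.05
-11.83 sum torque 0.012 Mz -0.394
```

```bash
python3 -m pendant '[{"dx":0.05,"dy":0.15,"dz":0,"twist":0},{"dx":0.05,"dy":0.15,"dz":-0.6,"twist":0},{"dx":0.05,"dy":0.15,"dz":-1.4,"twist":0},{"dx":0.05,"dy":0.15,"dz":-2.4,"twist":0},{"dx":0.05,"dy":0.15,"dz":-4,"twist":0},{"dx":0.05,"dy":0.15,"dz":-7,"twist":0},{"dx":0.05,"dy":0.15,"dz":-10,"twist":0},{"dx":0.05,"dy":0.15,"dz":-11.5,"twist":0},{"dx":0.05,"dy":0.15,"dz":-11.5,"twist":0}]'
python3 - <<'E'
from h import *
s,p,M,y=pose();print(p,y,to([.495,-.28,.15],21.8))
E
```

```text
time: 27.52
eef_pos: [0.4767, 0.0369, 0.149]
tcp_rot: [0.995, -0.101, 0.001, -0.0]
contact_force: [0.2, 0.3, -4.7]
opening: 0.166
finger_force: 99.2
[0.47668091 0.03694418 0.14901137] -11.622579746007489 ([8.18, 30.68, -0.09], np.float64(-33.42))
```

Lifted clear. Carry it to the open bench where it lay.

```bash
python3 -m pendant '[{"dx":0.5,"dy":2,"dz":0,"twist":-3},{"dx":1.8,"dy":7,"dz":0,"twist":-8},{"dx":3.2,"dy":12,"dz":0,"twist":-13},{"dx":4.5,"dy":17,"dz":0,"twist":-18},{"dx":5.8,"dy":22,"dz":0,"twist":-23},{"dx":7,"dy":26.5,"dz":0,"twist":-28},{"dx":7.9,"dy":29.7,"dz":0,"twist":-32},{"dx":8.2,"dy":30.7,"dz":0,"twist":-33.4},{"dx":8.2,"dy":30.7,"dz":0,"twist":-33.4}]' >/dev/null; python3 -m pendant '[{"dx":0,"dy":0,"dz":3,"twist":0},{"dx":0,"dy":0,"dz":7,"twist":0},{"dx":0,"dy":0,"dz":10,"twist":0},{"dx":0,"dy":0,"dz":11.5,"twist":0},{"dx":0,"dy":0,"dz":12,"twist":0},{"dx":0,"dy":0,"dz":12,"twist":0}]'
python3 - <<'E'
from h import *
s,p,M,y=pose();print(p,y,s['wrist_torque'])
E
```

```text
time: 29.4
eef_pos: [0.4952, -0.2806, 0.0285]
tcp_rot: [0.982, 0.189, 0.0, 0.0]
contact_force: [0.3, -0.5, -5.5]
opening: 0.168
finger_force: 99.1
[ 0.49522176 -0.28061741  0.02852728] 21.772268934719673 [ 0.0469951  -0.11447136 -0.01838924]
```

```bash
python3 -m pendant '[{"dx":0,"dy":0,"dz":0.3,"twist":0},{"dx":0,"dy":0,"dz":0.6,"twist":0},{"dx":0,"dy":0,"dz":0.85,"twist":0},{"dx":0,"dy":0,"dz":0.95,"twist":0},{"dx":0,"dy":0,"dz":0.95,"twist":0}]' | sed -n 2,4p; python3 -m pendant '[{"dx":0,"dy":0,"dz":0.1,"twist":0},{"dx":0,"dy":0,"dz":0.1,"twist":0}]' | sed -n 2,4p;python3 -m pendant '[{"dx":0,"dy":0,"dz":0.1,"twist":0},{"dx":0,"dy":0,"dz":0.1,"twist":0}]' | sed -n 2,4p
```

```text
eef_pos: [0.4947, -0.2805, 0.0184]
tcp_rot: [0.982, 0.189, -0.0, 0.0]
contact_force: [-0.4, 0.3, -5.1]
eef_pos: [0.4947, -0.2805, 0.0183]
tcp_rot: [0.982, 0.189, -0.0, -0.0]
contact_force: [-4.1, 1.7, 4.2]
eef_pos: [0.4947, -0.2805, 0.0182]
tcp_rot: [0.982, 0.189, -0.001, -0.0]
contact_force: [-6.5, 4.5, 9.9]
```

```bash
python3 -m pendant '[{"dx":0,"dy":0,"dz":-0.1,"twist":0},{"dx":0,"dy":0,"dz":-0.1,"twist":0}]' >/dev/null; python3 -m pendant '[{"dx":0,"dy":0,"dz":-0.1,"twist":0},{"dx":0,"dy":0,"dz":-0.1,"twist":0},{"dx":0,"dy":0,"dz":-0.1,"twist":0},{"dx":0,"dy":0,"dz":-0.1,"twist":0},{"dx":0,"dy":0,"dz":-0.1,"twist":0},{"dx":0,"dy":0,"dz":-2,"twist":0},{"dx":0,"dy":0,"dz":-6,"twist":0},{"dx":0,"dy":0,"dz":-12,"twist":0},{"dx":0,"dy":0,"dz":-13,"twist":0},{"dx":0,"dy":0,"dz":-13,"twist":0}]' 100
python3 - <<'E'
from h import *
c,T=snap('wrist');P=cloud(c,T);cv2.imwrite('pics/w9.png',c['img'][:,:,::-1])
z=P[...,2];q=P[(np.hypot(P[...,0]-.495,P[...,1]+.2805)<.16)&(z>.007)&(z<.06)]
s=q[q[:,2]>.038];d=np.array([.9285,.3714]);t=(s[:,:2]-[.495,-.2805])@d;print(len(s),np.polyfit(t,s[:,2],1))
c,T=snap('top');a=np.load('top0.npz');P=cloud(c,T)
for n,(u,v) in dict(ba=(207,142),bb=(437,150),jig=(192,237)).items(): print(n,a['P'][v,u].round(3),P[v,u].round(3))
E
```

```text
time: 32.02
eef_pos: [0.4953, -0.2809, 0.1494]
tcp_rot: [0.982, 0.189, 0.001, 0.001]
contact_force: [0.4, 0.5, -1.1]
opening: 1.0
finger_force: 0.0
2254 [-0.00296574  0.04340015]
ba [0.732 0.241 0.162] [0.731 0.24  0.166]
bb [ 0.729 -0.277  0.163] [ 0.729 -0.276  0.166]
jig [0.518 0.282 0.096] [0.518 0.283 0.094]
```

View pics/w9.png

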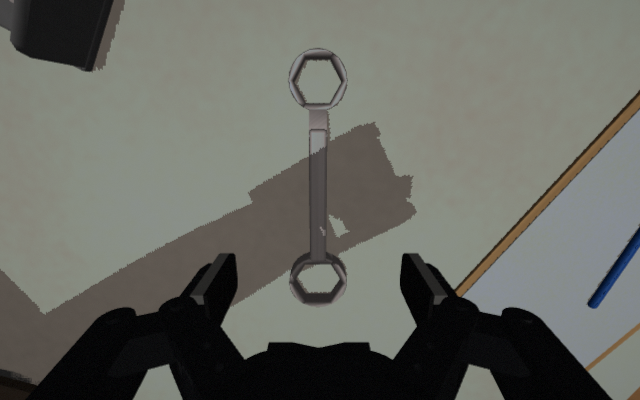

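The spanner lies flat on the bench: small ring at (318,80), big ring at (318,280), shaft top at 43 mm and level. The gripper is clear, and the bottles and jigger haven't moved. Handing in.

```bash
python3 -c "
from plant import ctrl
print(ctrl.sign_off())"
```

```text
the job is handed in; nothing more can be done
None
```

I ran the nut down in three swings and tightened it to a felt torque of about 1.5 Nm, though single readings were noisy (about 1.3–1.7). The spanner lies flat on the bench, the bottles and jigger have not moved, and the job is handed in at about 32 s; no verdict was returned.

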